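# Let the waiting caps out of the guarded chute

## Task

Push the blue bin along its rails until it is fully home against the stop under the chute's mouth. Then reach down through the window in the yellow guard with the fingertips and press the red lever pad, keep it pressed until both caps have slid out of the chute into the bin, and then let the lever come back up. Nothing is picked up in this job: do not lift or tip the bin, do not touch the guard or the caps, and leave the other things on the table where they are.

Things in the scene. Friction and masses are not known exactly. Their poses are not given: they have to be found in the camera images.
- station: Gravity chute on a grey base plate, fixed. Origin on the table (z = 0) under the chute's centre line; z up, y = the chute's downhill direction seen from above. Guard and red lever are on its -x side. Base plate 10 mm high, x -180 to +90, y -85 to +33 mm (under the chute to y -166); guard feet (x < -75, x > +68) reach y = +85 mm. Offsets below are in this frame, mm.
- chute_mouth (a point): Middle of the chute floor's lower edge, at station x 0, y +60, 47 mm up. The smooth steel chute is 68 mm wide inside, slopes 30 degrees and rises from here to 171 mm high at y = -155; side walls 23 mm.
- bin: Open blue bin, 100 mm along its x, 150 along its y, 40 high, walls 3.5, about 0.5 kg, loose on the table between the rails. Origin: centre of its underside; axes parallel to the station's. It starts 35 to 72 mm short of home. Home: its -y wall touches the stop, origin at station x 0, y +108. The wall to push is its outer one (+y, 75 mm from its origin), towards station -y.
- bin_stop (a point): Point on the face of the bin stop, a dark steel angle 32 mm high, at station x 0, y +33, 16 mm up; the bin's -y wall meets it when home. From it two steel bin rails (8 mm wide, 14 mm high, inner faces at station x = -52.5 and +52.5) run on the table to y = +250.
- guard: Guard over lever and gate, same origin and axes as the station: yellow frame of 12 mm square tube with dark rods, y -76 to +76, x -173 to +85. Its top slopes up away from the lever's pad at 18.4 degrees, from 142 mm high at the front (x -167) to 224 mm at the back (x +79). The only hand opening is the black-edged window in the front half of the top. Not to be touched.
- window (a point): Centre of the guard's window, in the sloping plane of its top (station x -112, y 0, 154 mm up). The clear opening runs over station x -158 to -67 and y -45 to +45; the tubes round it stand up to 8 mm above that plane. A vertical tool with closed fingers passes through.
- lever_pad (a point): Centre of the top face of the red lever pad, 36 mm (station x) by 44 mm (station y); at rest 13 mm below the window's centre, at station x -112, y 0, 141 mm up. Pressed right down it is about 24 mm lower; it moves on an arc about the lever's pivot, which lies 52 mm from it towards station +x.
- gate_lever (a joint): Angle of the red lever, rad: 0 at rest (gate shut), 0.48 with the pad right down. A spring returns it: about 4 N on the pad to start, 8 N right down. The gate blade on its other arm rises out of the chute; from about 0.35 rad the caps pass under it and slide out within about a second.
- lower_cap: Pale green punched plastic cap, 62 mm wide, 15 mm high, 12 g; origin at the centre of its wide side, which lies on the chute floor. First in the queue, held by the gate blade. To be let out by the gate, not touched.
- upper_cap: The second such cap, resting against the first, uphill of it.
- spanner: Bystander: open-ended spanner, 206 mm long, lying at the back left. Origin at the centre of its underside. Leave it alone.
- pliers: Bystander: pliers with red handles, 175 mm long, lying at the front right. Origin at the centre of its underside. Leave it alone.
- oil_brush: Bystander: brush with a wooden handle, 173 mm long, lying at the front right. Origin at the centre of its underside. Leave it alone.
- spare_punch: Bystander: turned steel punch standing on its flange, 38 mm wide, 58 mm high, at the back of the table. Origin at the centre of its underside. Leave it alone.
- loose_cap: Bystander: a pale green punched cap like the two in the chute, 62 mm wide, lying on the table at the front right. Origin at the centre of its underside. Leave it alone.

How it is judged:
By the outcome, as a careful person would: the job done as asked, in the order asked, and still so for the second after the job is handed in, with the robot touching nothing.
It also fails if it takes over 45 s, if anything falls off the work surface, if the arm or the gripper's body presses on something with over 40 N, if the wrist force passes 120 N, or if a joint passes its speed limit or range.

## Robot

A 6-joint arm with a two-finger parallel gripper is mounted at the origin on a cart in front of the work surface, level with it; the furniture and walls round the work are solid. World frame = base frame: x ahead of the robot, y to its left, z up, the work surface at z = 0. Lengths are in m, angles in rad, forces in N, time in s.
With the tool pointing down it reaches from about 0.275 to 0.725 m from the base axis. Payload 15.9 kg.
Tool frame: the origin (TCP) lies on the centre line of the jaws, within the pads' length; the fingertips stand 19 mm ahead of it and the grasp point (between the pads) is the TCP (r.finger_overhang is the distance from the TCP to the fingertips, in m); z points along the fingers, y is the line along which they close (so a half turn about z gives the same grasp; the last joint's range is limited). The gripper opens to 85 mm and grips with 20 to 120 N. Pads are 22 mm wide; open, the fingers measure 114 mm over their backs; the gripper's body (76 mm by 85 mm) begins 54 mm behind the grasp point. The pads swing forward as they close: fully open they stand 13 mm farther back than shut.
Start: joints at [1.152, 0.213, -0.034, 1.323, 0, 1.571], TCP at [0.203, 0.457, 0.25] pointing down, gripper open.
Joint ranges: [-2.98, 2.98], [-0.74, 1.72], [-1.14, 1.35], [-2.1, 2.04], [-1.57, 1.44], [-3.14, 3.14]. Speed limits (rad/s): [1.89, 1.89, 2.39, 2.57, 3.14, 3.14].

## Interface

Orientations are given as a 3x3 rotation matrix whose columns are the frame's x, y, z axes.
In Python, from plant import r, eyes gives the robot as it stands (r), with the cameras (eyes).
- The arm moves only by the shell command python3 nudge.py 'ROWS'. ROWS is 1 to 12 rows, parted by a bar, with the numbers parted by commas; each row has 7 numbers: a rotation vector rx, ry, rz in normalised numbers (1 is 4 rad), then dx, dy, dz in fractions of the full range, 1 being 0.8 m, then the finger opening in m; each row is the pose to reach, as a shift and turn from the pose commanded when the command began, along the tool's axes at that moment; what a row does not reach only later rows make up. A row lasts 1/12 s, in which the tool goes at most 0.0417 m and 0.125 rad, less where a joint would pass 70% of its speed; a pose out of reach is approached as far as the arm can. The fingers move at their own pace and stop on an object; the grip force is fixed at half the most. Time passes only in rows, so rows that do not move let the fingers close. It prints the time, the measured TCP pose, the force, the opening and the grip force at its end. A shift or turn number past 1, either way, is cut back to 1. Input that does not fit is refused with a message, and nothing moves.
- r.read_state(): the state, without advancing time (a new reading comes with each control period).
- eyes.camera(name): name is "side" or "top" or "wrist"; returns the picture (420x560x3 uint8, blue, green, red); there is no depth.
- eyes.camera_params(name): a dict with "K" (3x3 intrinsics, pixels), "D" ([k1, k2, p1, p2, k3] as OpenCV has them; the pictures are not rectified), "cam_to_world" (4x4, takes a point from camera to world coordinates). Camera axes: x right, y up, looking along -z (the intrinsics and any distortion apply to the point x, -y, -z); pixel columns grow to the right and rows downward; lengths in m; the calibration is good to about 2 mm. A picture is of the moment at which its call begins: read the wrist's pose just before it. camera_params takes no time and is no camera call; for the wrist camera it gives the pose at the moment of the call.
- r.hand_in(): hands the job in; it is judged then, once.
The state is a dict: "clock": time; "joint_pos": joint angles; "dq": joint speeds; "joint_efforts": joint torques, N m; "eef_pos": TCP position; "ee_rot": TCP orientation; "contact_force": force on the tool from outside, world axes, zero at the start; "ft_torque": the same for the moment, N m; "opening": finger opening in m; "finger_force": force on a finger pad.
Only numpy, scipy, OpenCV 4.12 (cv2) and the standard library are available. Lean on these libraries where they do the work, as an engineer would, in place of code of your own. Each camera call takes 0.05 s, during which the arm holds its last target. There are 200 camera calls.

## Working session

There is one attempt and no reset: what is moved stays moved. The work goes in short steps, Python scripts to look and compute and a shell command to move; the robot and the scene stay as the last step left them, time stands still between calls to the robot, and variables do not carry over. Pictures are saved under pics/ and viewed, at most 10 in all, crops included, and the job is handed in when it is done.

```bash
ls; mkdir -p pics
python3 - <<'E'
from plant import r, eyes
import cv2
for n in("top","side"):
    cv2.imwrite(f"pics/{n}0.png",eyes.camera(n))
s=r.read_state();print(s["clock"],s["eef_pos"],s["ee_rot"],r.finger_overhang)
for n in("top","side"):print(eyes.camera_params(n))
E
```

```text
nudge.py
pics
plant.py
0.1 [0.20320411 0.45656946 0.24988866] [[-9.13587013e-01  4.06643104e-01 -3.95188899e-04]
 [ 4.06643295e-01  9.13586648e-01 -8.16512668e-04]
 [ 2.90100560e-05 -9.06656286e-04 -9.99999589e-01]] 0.019
{'K': array([[495.69683035,   0.        , 287.9010529 ],
       [  0.        , 495.69683035, 210.7776709 ],
       [  0.        ,   0.        ,   1.        ]]), 'D': array([-0.05459033,  0.        ,  0.        ,  0.        ,  0.        ]), 'cam_to_world': array([[-1.92673985e-02,  9.93580083e-01, -1.11478182e-01,
         4.45748319e-01],
       [-9.99812585e-01, -1.93577275e-02,  2.72116039e-04,
        -2.50183679e-02],
       [-1.88759520e-03,  1.11462532e-01,  9.93766844e-01,
         1.52075362e+00],
       [ 0.00000000e+00,  0.00000000e+00,  0.00000000e+00,
         1.00000000e+00]])}
{'K': array([[435.31796036,   0.        , 277.47348535],
       [  0.        , 435.31796036, 210.53616329],
       [  0.        ,   0.        ,   1.        ]]), 'D': array([-0.01075867,  0.        ,  0.        ,  0.        ,  0.        ]), 'cam_to_world': array([[-0.9996082 ,  0.02795486, -0.00140785,  0.58795231],
       [-0.02472831, -0.85843145,  0.51233188,  0.63603039],
       [ 0.01311362,  0.51216596,  0.85878639,  1.20901731],
       [ 0.        ,  0.        ,  0.        ,  1.        ]])}
```

View pics/top0.png

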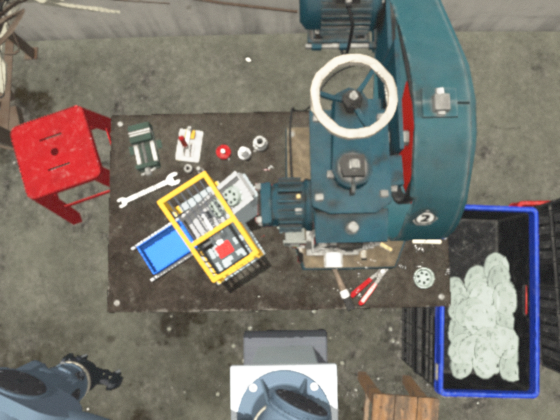

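View pics/side0.png

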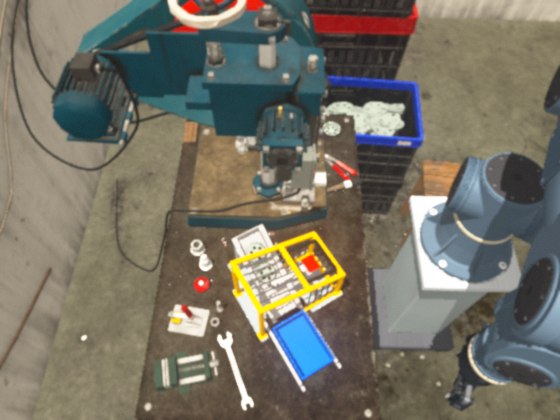

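The top view shows the bin at about (165,252), the red pad at (226,249) and the guard window around it. In the side view the bin is at (303,348) and the pad at (311,263). I'll enlarge both.

Run:
```python
import cv2
a=cv2.imread("pics/top0.png")[160:300,120:280];cv2.imwrite("pics/t1.png",cv2.resize(a,None,fx=4.25,fy=4.25,interpolation=cv2.INTER_CUBIC)[:600])
a=cv2.imread("pics/side0.png")[220:395,220:360];cv2.imwrite("pics/s1.png",cv2.resize(a,None,fx=3.4,fy=3.4,interpolation=cv2.INTER_CUBIC))
```

```text
(no output)
```

View pics/t1.png

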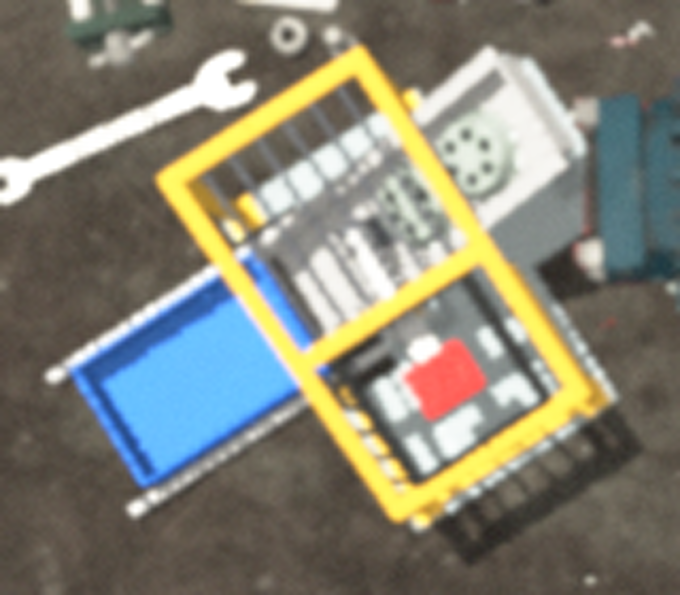

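View pics/s1.png

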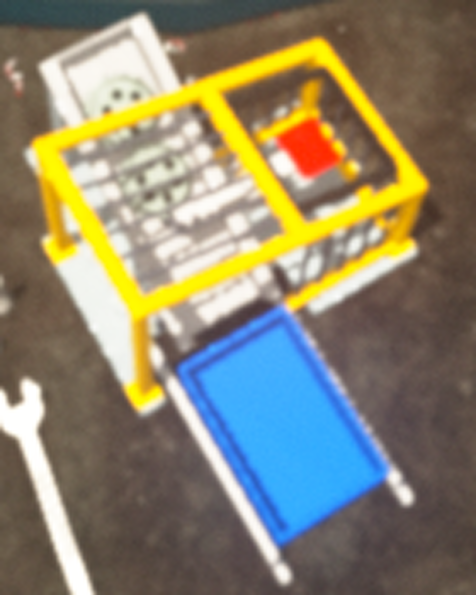

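Top crop: the guard's corners are at (172,185), (365,62), (580,392) and (400,505), the pad at (446,378), and the bin's outer wall corners at (72,370) and (150,487). Side crop: the guard's corners are at (140,302), (42,150), (320,48) and (427,185), the pad at (308,147), and the bin's outer wall corners at (280,545) and (388,470).

```bash
cat > h.py <<'E'
import numpy as np,cv2
from plant import r, eyes
F=np.diag([1,-1,-1.])
def proj(P,c):
    T=c["cam_to_world"];Pc=((np.atleast_2d(P)-T[:3,3])@T[:3,:3])@F
    return cv2.projectPoints(Pc,np.zeros(3),np.zeros(3),c["K"],c["D"])[0][:,0]
def W(p,P):
    c,s=np.cos(p[2]),np.sin(p[2]);return np.c_[np.atleast_2d(P)@np.array([[c,s,0],[-s,c,0],[0,0,1.]])]+[p[0],p[1],0]
E
cat > fit.py <<'E'
from h import *
from scipy.optimize import least_squares
G=[(79,70,224),(79,-70,224),(-167,-70,142),(-167,70,142),(-112,0,141),(56.5,250,14),(-56.5,250,14)]
t=[(172,185),(365,62),(580,392),(400,505),(446,378),(55,376),(136,508),(72,370),(150,487)]
s=[(140,302),(42,150),(320,48),(427,185),(308,147),(283,578),(405,497),(280,545),(388,470)]
t=np.array(t)/4.25+[120,160];s=np.array(s)/3.4+220
ct,cs=eyes.camera_params("top"),eyes.camera_params("side")
def res(p,full=0):
    P=np.array(G+[(50,p[3]*1e3+75,40),(-50,p[3]*1e3+75,40)])/1e3
    w=W(p,P);e=np.r_[proj(w,ct)-t,proj(w,cs)-s]
    return e if full else e.ravel()
f=least_squares(res,[.35,.15,.6,.16],loss="soft_l1");print(f.x);print(res(f.x,1).round(1))
def tri(a,b):
    return least_squares(lambda P:np.r_[proj(P,ct)[0]-a,proj(P,cs)[0]-b],[.4,.2,.1]).x
for i in(0,1,2,3,4,7,8):print(i,tri(t[i],s[i]).round(4),W(f.x,np.array((G+[(50,f.x[3]*1e3+75,40),(-50,f.x[3]*1e3+75,40)])[i])/1e3).round(4))
E
python3 fit.py
```

```text
[0.59164935 0.21293243 0.5529081  0.15347294]
[[-0.9 -1.9]
 [-1.5 -1.2]
 [-0.6  0. ]
 [-1.   0.9]
 [-0.9  0.3]
 [-1.8 -0. ]
 [-1.9  0.4]
 [-1.4 -1. ]
 [-2.6 -0.2]
 [-0.5 -0.6]
 [ 0.6 -3.7]
 [-0.  -2.1]
 [-2.8 -1.7]
 [ 0.3 -1.9]
 [ 0.8 -1.1]
 [ 1.1 -0.2]
 [-0.  -2.2]
 [ 0.7 -0.4]]
0 [0.6198 0.3132 0.2168] [[0.6221 0.314  0.224 ]]
1 [0.698  0.1947 0.2002] [[0.6956 0.1949 0.224 ]]
2 [0.486  0.065  0.1289] [[0.4863 0.0657 0.142 ]]
3 [0.4094 0.1847 0.1335] [[0.4128 0.1848 0.142 ]]
4 [0.4969 0.1536 0.1277] [[0.4963 0.1541 0.141 ]]
7 [0.5126 0.4355 0.0196] [[0.5142 0.4336 0.04  ]]
8 [0.4284 0.3782 0.0213] [[0.4291 0.3811 0.04  ]]
```

```bash
sed -i 's|/4.25+\[120,160\]|/4.25+[119.6,159.6]|; s|/3.4+220|/3.4+219.65|' fit.py; python3 fit.py | head -1
cat > go.py <<'E'
# station target (x y z_tcp) -> tool-frame shift & rz so that tool y = station x, tool z down
from h import *;import sys,json
from scipy.spatial.transform import Rotation as R
p=json.load(open("pose.json"));s=r.read_state();A=np.array(s["ee_rot"])
w=W(p,[float(v) for v in sys.argv[1:4]])[0];c,q=np.cos(p[2]),np.sin(p[2])
B=np.array([[-q,c,0],[c,q,0],[0,0,-1]])
print("rot",R.from_matrix(A.T@B).as_rotvec().round(4),"shift",(A.T@(w-s["eef_pos"])).round(4),"now_station",(W([0,0,-p[2]],np.array(s["eef_pos"])-[p[0],p[1],0])[0]).round(4))
E
python3 - <<'E'
import json;json.dump([0.5916,0.2129,0.5529,0.1535],open("pose.json","w"))
E
python3 go.py 0 0.285 0.25; python3 go.py -0.03 0.17 0.32
```

```text
[0.59265168 0.21302425 0.55339264 0.15309067]
rot [-9.000e-04  2.000e-04  5.991e-01] shift [-2.186e-01  9.600e-02 -2.000e-04] now_station [-0.2026  0.4113  0.2499]
rot [-9.000e-04  2.000e-04  5.991e-01] shift [-0.2966  0.0064 -0.0701] now_station [-0.2026  0.4113  0.2499]
```

The manual's scale: shifts go in shares of 0.8 m and turns go in shares of 4 rad. Converting my numbers, -0.2186 m / 0.8 = -0.2733, -0.11 m / 0.8 = -0.1375, 0.599 rad / 4 = 0.1498.

```bash
python3 nudge.py '0,0,0.075,-0.1375,0.06,0,0 | 0,0,0.075,-0.1375,0.06,0,0 | 0,0,0.075,-0.1375,0.06,0,0 | 0,0,0.1498,-0.2733,0.12,0,0 | 0,0,0.1498,-0.2733,0.12,0,0 | 0,0,0.1498,-0.2733,0.12,0,0 | 0,0,0.1498,-0.2733,0.12,0,0 | 0,0,0.1498,-0.2733,0.12,0,0 | 0,0,0.1498,-0.2733,0.12,0,0'; python3 go.py 0 0.285 0.25;python3 - <<'E'
from h import *
p=eyes.camera_params("wrist");im=eyes.camera("wrist");np.save("wc1.npy",p["cam_to_world"]);print(p)
cv2.imwrite("pics/w1.png",cv2.resize(im,(800,600),interpolation=cv2.INTER_CUBIC))
E
```

```text
clock: 0.85
eef_pos: [0.4418, 0.4554, 0.2498]
ee_rot: [[-0.525, 0.851, -0.001], [0.851, 0.525, -0.001], [-0.0, -0.001, -1.0]]
contact_force: [0.3, 0.3, -0.1]
opening: -0.0004
finger_force: 0.0
rot [-0.0011  0.0001  0.0004] shift [-0.0001  0.0001 -0.0002] now_station [-1.000e-04  2.851e-01  2.498e-01]
{'K': array([[314.05833453,   0.        , 274.20969133],
       [  0.        , 314.05833453, 211.63326594],
       [  0.        ,   0.        ,   1.        ]]), 'D': array([-0.05187411,  0.        ,  0.        ,  0.        ,  0.        ]), 'cam_to_world': array([[ 0.85106054, -0.49914138, -0.16295347,  0.39742871],
       [ 0.52505956,  0.80731126,  0.26937148,  0.5250525 ],
       [-0.00290028, -0.31481171,  0.94914971,  0.37391263],
       [ 0.        ,  0.        ,  0.        ,  1.        ]])}
```

View pics/w1.png

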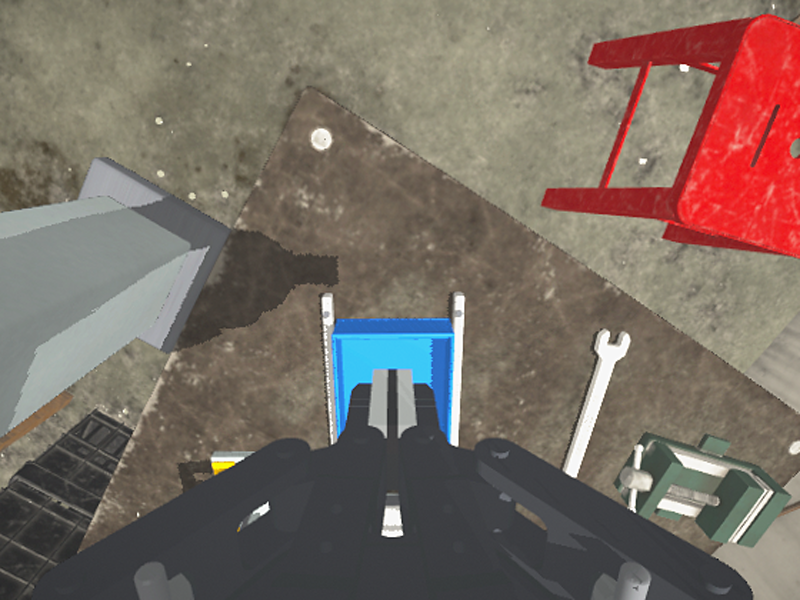

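The wrist view shows the corners of the bin's +y rim at (334,319) and (454,318), with the rail ends just beyond at (327,294) and (459,294).

```bash
cat > ray.py <<'E'
from h import *
import json
def ray(uv,T,z,sc=.7,c=eyes.camera_params("wrist")):
    uv=(np.array(uv,float)+.5)*sc-.5
    n=cv2.undistortPoints(uv[None,None],c["K"],c["D"])[0,0]
    d=T[:3,:3]@(F@[n[0],n[1],1.]);return T[:3,3]+d*(z-T[2,3])/d[2]
def st(P):
    p=json.load(open("pose.json"));return W([0,0,-p[2]],P-np.array([p[0],p[1],0]))[0]
E
python3 - <<'E'
from ray import *
T=np.load("wc1.npy")
for uv,z in(((334,319),.04),((454,318),.04),((327,294),.014),((459,294),.014)):print(st(ray(uv,T,z)).round(4))
E
```

```text
[-0.0483  0.243   0.04  ]
[0.047 0.244 0.04 ]
[-0.057   0.2558  0.014 ]
[0.054  0.2559 0.014 ]
```

Converted, 0.216 m / 0.8 = 0.27, -0.045 m / 0.8 = -0.0563.

```bash
python3 nudge.py '0,0,0,0,0,0.27,0 | 0,0,0,0,0,0.27,0 | 0,0,0,0,0,0.27,0 | 0,0,0,0,0,0.27,0 | 0,0,0,0,0,0.27,0 | 0,0,0,0,0,0.27,0 | 0,0,0,0,0,0.27,0 | 0,0,0,-0.025,0,0.27,0 | 0,0,0,-0.0375,0,0.27,0 | 0,0,0,-0.0438,0,0.27,0 | 0,0,0,-0.05,0,0.27,0 | 0,0,0,-0.0563,0,0.27,0'; python3 go.py 0 0.195 0.034
python3 nudge.py '0,0,0,-0.0063,0,0,0 | 0,0,0,-0.0125,0,0,0 | 0,0,0,-0.0188,0,0,0 | 0,0,0,-0.025,0,0,0 | 0,0,0,-0.0313,0,0,0'; python3 go.py 0 0.195 0.034
```

```text
clock: 1.9
eef_pos: [0.4663, 0.4176, 0.0357]
ee_rot: [[-0.525, 0.851, 0.001], [0.851, 0.525, 0.001], [0.001, 0.002, -1.0]]
contact_force: [-0.8, 0.8, -0.2]
opening: 0.0002
finger_force: 0.0
rot [ 0.0019 -0.0005  0.    ] shift [-0.045  -0.0009  0.0017] now_station [0.0009 0.24   0.0357]
clock: 2.32
eef_pos: [0.479, 0.3972, 0.0353]
ee_rot: [[-0.526, 0.85, 0.0], [0.85, 0.526, 0.003], [0.002, 0.002, -1.0]]
contact_force: [-4.0, 7.2, 5.4]
opening: -0.0001
finger_force: 3.7
rot [ 0.0018 -0.002   0.001 ] shift [-0.0209 -0.001   0.0013] now_station [0.001  0.2159 0.0353]
```

Converted, -0.014 m / 0.8 = -0.0175, -0.012 m / 0.8 = -0.015.

```bash
python3 nudge.py '0,0,0,-0.005,0,0,0 | 0,0,0,-0.01,0,0,0 | 0,0,0,-0.015,0,0,0 | 0,0,0,-0.0175,0,0,0'; python3 go.py 0 0.195 0.034
python3 nudge.py '0,0,0,-0.0013,0,0,0 | 0,0,0,-0.0038,0,0,0 | 0,0,0,-0.005,0,0,0 | 0,0,0,-0.005,0,0,0'; python3 go.py 0 0.195 0.034
```

```text
clock: 2.65
eef_pos: [0.4864, 0.385, 0.0353]
ee_rot: [[-0.526, 0.851, 0.0], [0.851, 0.526, 0.002], [0.002, 0.002, -1.0]]
contact_force: [-3.6, 6.2, 6.3]
opening: -0.0001
finger_force: 3.7
rot [ 0.0016 -0.0018  0.0007] shift [-0.0067 -0.0009  0.0013] now_station [0.0009 0.2017 0.0353]
clock: 2.98
eef_pos: [0.4885, 0.3817, 0.0352]
ee_rot: [[-0.526, 0.851, 0.0], [0.851, 0.526, 0.002], [0.002, 0.002, -1.0]]
contact_force: [-3.0, 5.2, 5.1]
opening: 0.0001
finger_force: 2.7
rot [ 0.0016 -0.0016  0.0008] shift [-0.0028 -0.0009  0.0012] now_station [0.0009 0.1978 0.0352]
```

Converted, -0.003 m / 0.8 = -0.0038, -0.002 m / 0.8 = -0.0025.

```bash
for i in 1 2 3; do :; done; python3 nudge.py '0,0,0,-0.0013,0,0,0 | 0,0,0,-0.0025,0,0,0 | 0,0,0,-0.0038,0,0,0 | 0,0,0,-0.0038,0,0,0'|sed -n '2p;5p'; python3 nudge.py '0,0,0,-0.0013,0,0,0 | 0,0,0,-0.0025,0,0,0 | 0,0,0,-0.0038,0,0,0 | 0,0,0,-0.0038,0,0,0'|sed -n '2p;5p'; python3 go.py 0 0.195 0.034
```

```text
eef_pos: [0.4891, 0.3804, 0.0352]
opening: -0.0001
eef_pos: [0.4889, 0.3799, 0.0353]
opening: 0.0001
rot [ 0.0004 -0.0094  0.0038] shift [-0.0011 -0.0003  0.0013] now_station [0.0003 0.196  0.0353]
```

```bash
python3 nudge.py '0,0,0,0,0,0,0'; python3 go.py 0 0.195 0.034
```

```text
clock: 3.73
eef_pos: [0.4888, 0.3799, 0.0352]
ee_rot: [[-0.528, 0.849, -0.005], [0.849, 0.528, 0.008], [0.009, 0.0, -1.0]]
contact_force: [-23.7, 27.7, 8.5]
opening: -0.0002
finger_force: 18.3
rot [ 0.0003 -0.0091  0.0039] shift [-0.0011 -0.0002  0.0012] now_station [0.0002 0.196  0.0352]
```

Converted, -0.3 m / 0.8 = -0.375, 0.05 m / 0.8 = 0.0625.

```bash
python3 nudge.py '0,0,0,0.025,0,0,0 | 0,0,0,0.0625,0,0,0 | 0,0,0,0.0625,0,0,0 | 0,0,0,0.0625,0,-0.375,0 | 0,0,0,0.0625,0,-0.375,0 | 0,0,0,0.0625,0,-0.375,0 | 0,0,0,0.0625,0,-0.375,0 | 0,0,0,0.0625,0,-0.375,0 | 0,0,0,0.0625,0,-0.375,0 | 0,0,0,0.0625,0,-0.375,0 | 0,0,0,0.0625,0,-0.375,0 | 0,0,0,0.0625,0,-0.375,0'; python3 go.py -0.112 -0.03 0.33
```

```text
clock: 4.73
eef_pos: [0.466, 0.4187, 0.3382]
ee_rot: [[-0.525, 0.851, 0.005], [0.851, 0.525, 0.004], [0.001, 0.006, -1.0]]
contact_force: [0.3, -0.3, -1.0]
opening: -0.0
finger_force: 0.0
rot [ 0.006  -0.001   0.0003] shift [-0.2711 -0.1133  0.0073] now_station [0.0012 0.2411 0.3382]
```

Converted, -0.271 m / 0.8 = -0.3388, -0.113 m / 0.8 = -0.1413.

```bash
python3 nudge.py '0,0,0,-0.3388,-0.1413,0,0 | 0,0,0,-0.3388,-0.1413,0,0 | 0,0,0,-0.3388,-0.1413,0,0 | 0,0,0,-0.3388,-0.1413,0,0 | 0,0,0,-0.3388,-0.1413,0,0 | 0,0,0,-0.3388,-0.1413,0,0 | 0,0,0,-0.3388,-0.1413,0,0 | 0,0,0,-0.3388,-0.1413,0,0 | 0,0,0,-0.3388,-0.1413,0,0 | 0,0,0,-0.3388,-0.1413,0,0 | 0,0,0,-0.3388,-0.1413,0,0'; python3 go.py -0.112 -0.03 0.33;python3 - <<'E'
from h import *
p=eyes.camera_params("wrist");im=eyes.camera("wrist");np.save("wc2.npy",p["cam_to_world"])
cv2.imwrite("pics/w2.png",cv2.resize(im,(800,600),interpolation=cv2.INTER_CUBIC))
E
```

```text
clock: 5.65
eef_pos: [0.5111, 0.1291, 0.3338]
ee_rot: [[-0.526, 0.85, -0.001], [0.85, 0.526, 0.0], [0.0, -0.001, -1.0]]
contact_force: [-0.6, 0.4, 1.0]
opening: 0.0003
finger_force: 0.0
rot [-0.0006 -0.0004  0.0012] shift [-0.001   0.0005  0.0038] now_station [-0.1125 -0.029   0.3338]
```

View pics/w2.png

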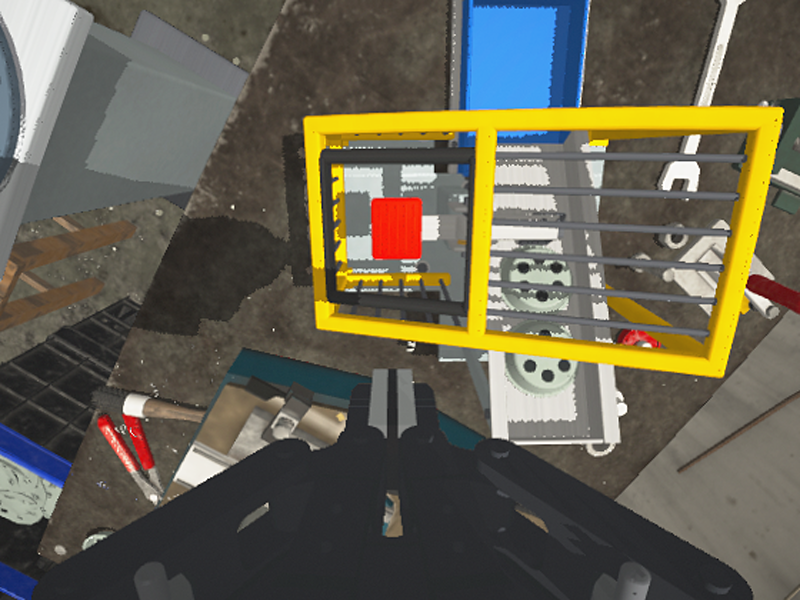

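The wrist view shows the red pad's centre at (396,228), with corners (371,199) to (422,258). The clear window spans about x 333–466 and y 163–297. The guard's corners are at (311,124), (775,115), (715,369) and (323,323).

Run:
```python
from ray import *
T=np.load("wc2.npy")
for uv,z in(((396,228),.141),((371,199),.141),((422,258),.141),((333,230),.139),((466,230),.169),((396,163),.157),((396,297),.157),((311,124),.142),((775,115),.224),((715,369),.224),((323,323),.142)):print(uv,st(ray(uv,T,z)).round(4))
```

```text
(396, 228) [-0.1117  0.0039  0.141 ]
(371, 199) [-0.1291  0.0241  0.141 ]
(422, 258) [-0.0929 -0.0177  0.141 ]
(333, 230) [-0.1566  0.0022  0.139 ]
(466, 230) [-0.0667  0.0071  0.169 ]
(396, 163) [-0.1119  0.0484  0.157 ]
(396, 297) [-0.1116 -0.0421  0.157 ]
(311, 124) [-0.1682  0.0732  0.142 ]
(775, 115) [0.079 0.076 0.224]
(715, 369) [ 0.078  -0.0655  0.224 ]
(323, 323) [-0.1665 -0.0676  0.142 ]
```

Converted, 0.162 m / 0.8 = 0.2025, 0.155 m / 0.8 = 0.1938.

```bash
python3 go.py -0.114 0.003 0.25; python3 nudge.py '0,0,0,0.04,-0.0025,0,0 | 0,0,0,0.04,-0.0025,0,0 | 0,0,0,0.04,-0.0025,0.05,0 | 0,0,0,0.04,-0.0025,0.1,0 | 0,0,0,0.04,-0.0025,0.1375,0 | 0,0,0,0.04,-0.0025,0.175,0 | 0,0,0,0.04,-0.0025,0.1938,0 | 0,0,0,0.04,-0.0025,0.2025,0 | 0,0,0,0.04,-0.0025,0.2025,0 | 0,0,0,0.04,-0.0025,0.2025,0'; python3 go.py -0.114 0.003 0.16
```

```text
rot [-0.0005 -0.0003  0.0017] shift [ 0.0318 -0.0015  0.084 ] now_station [-0.1124 -0.0289  0.3339]
clock: 6.53
eef_pos: [0.493, 0.155, 0.173]
ee_rot: [[-0.526, 0.85, 0.001], [0.85, 0.526, 0.0], [-0.0, 0.001, -1.0]]
contact_force: [0.1, 0.7, 0.0]
opening: 0.0004
finger_force: 0.0
rot [0.0005 0.0001 0.0011] shift [0.0005 0.0003 0.013 ] now_station [-0.1143  0.0025  0.173 ]
```

Converted, 0.024 m / 0.8 = 0.03, 0.02 m / 0.8 = 0.025.

```bash
python3 nudge.py '0,0,0,0,0,0.0088,0 | 0,0,0,0,0,0.0175,0 | 0,0,0,0,0,0.025,0 | 0,0,0,0,0,0.03,0 | 0,0,0,0,0,0.03,0'; python3 nudge.py '0,0,0,0,0,0.0038,0 | 0,0,0,0,0,0.0075,0 | 0,0,0,0,0,0.0075,0'|egrep 'pos|contact'
```

```text
clock: 6.95
eef_pos: [0.493, 0.1544, 0.1478]
ee_rot: [[-0.525, 0.851, 0.0], [0.851, 0.525, 0.0], [-0.0, 0.0, -1.0]]
contact_force: [0.6, -0.6, 4.2]
opening: 0.0003
finger_force: 2.5
eef_pos: [0.4934, 0.1546, 0.1425]
contact_force: [0.5, 0.8, 6.4]
```

Converted, 0.003 m / 0.8 = 0.0038, 0.002 m / 0.8 = 0.0025.

```bash
python3 nudge.py '0,0,0,0,0,0.0025,0 | 0,0,0,0,0,0.0038,0 | 0,0,0,0,0,0.0038,0'|egrep 'pos|contact';python3 - <<'E'
from h import *
im=[eyes.camera(n) for n in("top","side")]
a=cv2.resize(im[0][190:300,120:280],(800,550),interpolation=cv2.INTER_CUBIC)[:,:400+150]
b=cv2.resize(im[1][220:395,220:360],None,fx=3.14,fy=3.14,interpolation=cv2.INTER_CUBIC)[:550]
cv2.imwrite("pics/p1.png",cv2.resize(np.hstack([a,b]),(800,444)))
E
```

```text
eef_pos: [0.4936, 0.1546, 0.1398]
contact_force: [1.5, 0.7, 6.8]
```

View pics/p1.png

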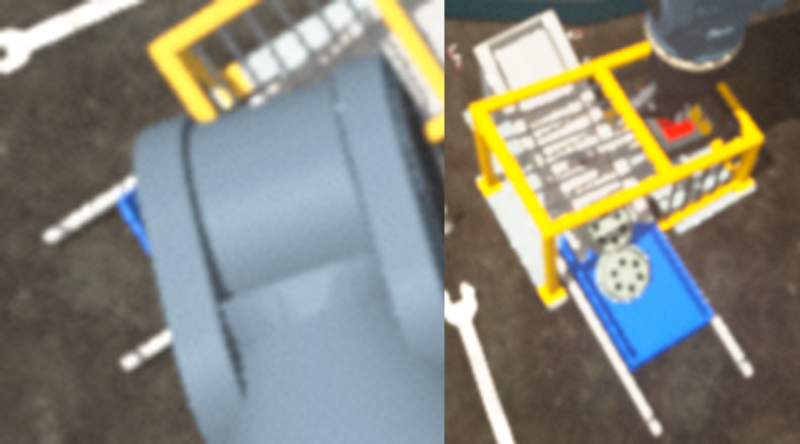

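In the side view (right half) one cap is in the bin at (622,273) and the second is leaving the chute at (608,228). I'll hold the lever for another second and look again.

```bash
python3 nudge.py '0,0,0,0,0,0,0 | 0,0,0,0,0,0,0 | 0,0,0,0,0,0,0 | 0,0,0,0,0,0,0 | 0,0,0,0,0,0,0 | 0,0,0,0,0,0,0 | 0,0,0,0,0,0,0 | 0,0,0,0,0,0,0 | 0,0,0,0,0,0,0 | 0,0,0,0,0,0,0 | 0,0,0,0,0,0,0 | 0,0,0,0,0,0,0'|egrep 'pos|contact';python3 - <<'E'
from h import *
b=cv2.resize(eyes.camera("side")[220:395,220:360],None,fx=3.4,fy=3.4,interpolation=cv2.INTER_CUBIC)
cv2.imwrite("pics/p2.png",b)
E
```

```text
eef_pos: [0.4936, 0.1547, 0.14]
contact_force: [1.3, 0.5, 7.3]
```

View pics/p2.png

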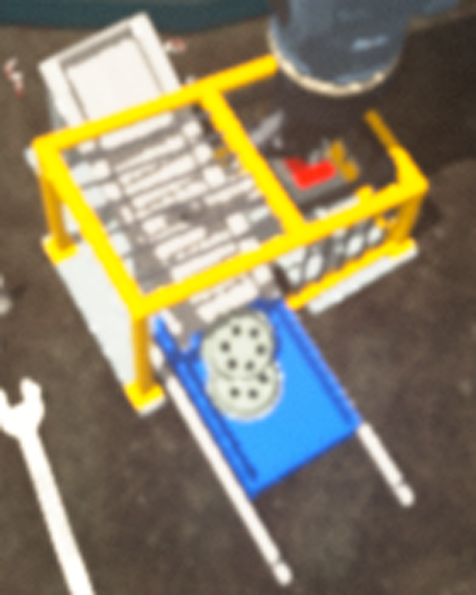

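Both caps are in the bin, the upper one at (240,342) partly lying on the lower one at (245,388). I'll check that the upper one is clear of the chute lip.

Run:
```python
from ray import *
c=eyes.camera_params("side")
for uv,z in(((240,342),.03),((240,342),.045),((245,388),.02),((302,515-0),.0),((250,495),.04),((358,428),.04)):
    print(uv,z,st(ray(uv,c["cam_to_world"],z,1/3.4,c)) if 0 else st(ray((np.array(uv)/3.4+219.65+.5)-.5,c["cam_to_world"],z,1,c)).round(4))
```

```text
(240, 342) 0.03 [-0.0024  0.0826  0.03  ]
(240, 342) 0.045 [0.0004 0.0862 0.045 ]
(245, 388) 0.02 [0.0116 0.1142 0.02  ]
(302, 515) 0.0 [0.0209 0.2171 0.    ]
(250, 495) 0.04 [0.0539 0.1897 0.04  ]
(358, 428) 0.04 [-0.0449  0.1891  0.04  ]
```

Run:
```python
from h import *;import json
p=json.load(open("pose.json"));c=eyes.camera_params("side")
im=eyes.camera("side")[285:360,262:337]
b=cv2.resize(im,None,fx=8,fy=8,interpolation=cv2.INTER_LANCZOS4)
for P in[(-.034,.063,.047),(.034,.063,.047)]:
    print(((proj(W(p,P),c)[0]-[262,285]+.5)*8).round())
# expected cap rims: rear edge resting on lip vs lying flat on first cap
for n,P in(("lip",(0,.052,.05)),("flat",(0,.052,.033))):print(n,((proj(W(p,P),c)[0]-[262,285]+.5)*8).round())
cv2.imwrite("pics/p3.png",b)
```

```text
[281. 177.]
[110. 275.]
lip [180. 196.]
flat [179. 211.]
```

View pics/p3.png

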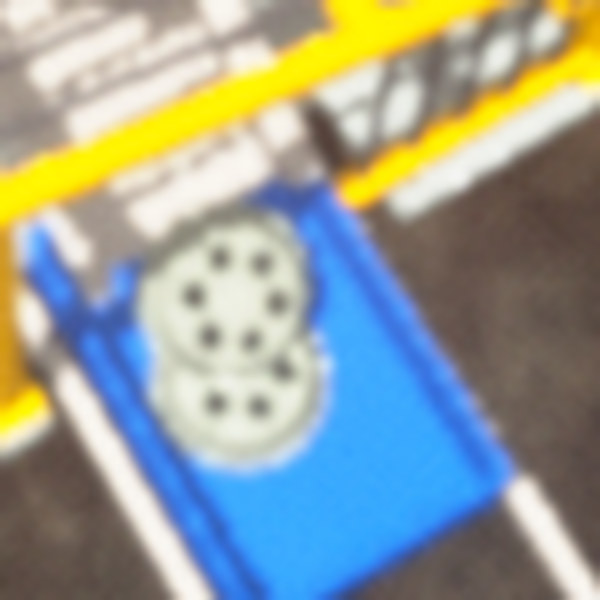

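The upper cap's rear edge lies close to the chute lip, and this view doesn't settle whether it is resting on it. I'll keep the lever down, check that nothing moves, and take a wrist view so I can triangulate its height.

```bash
python3 nudge.py '0,0,0,0,0,0,0 | 0,0,0,0,0,0,0 | 0,0,0,0,0,0,0 | 0,0,0,0,0,0,0 | 0,0,0,0,0,0,0 | 0,0,0,0,0,0,0 | 0,0,0,0,0,0,0 | 0,0,0,0,0,0,0'|egrep 'clock|contact';python3 - <<'E'
from h import *
b=cv2.resize(eyes.camera("side")[285:360,262:337],None,fx=8,fy=8,interpolation=cv2.INTER_LANCZOS4)
a=cv2.imread("pics/p3.png");print("moved?",cv2.absdiff(a,b)[200:480,130:340].mean(),cv2.absdiff(a,b).mean())
p=eyes.camera_params("wrist");im=eyes.camera("wrist");np.save("wc3.npy",p["cam_to_world"])
import json;q=json.load(open("pose.json"))
uv=proj(W(q,(0,.09,.03)),p)[0];print(uv)
u,v=int(np.clip(uv[0]-75,0,410)),int(np.clip(uv[1]-75,0,270));print(u,v)
cv2.imwrite("pics/w3.png",cv2.resize(im[v:v+150,u:u+150],None,fx=4,fy=4,interpolation=cv2.INTER_CUBIC))
E
```

```text
clock: 9.32
contact_force: [0.1, 1.2, 7.6]
moved? 1.0339455782312925 1.0676666666666668
[435.32575576 101.35373395]
360 26
```

View pics/w3.png

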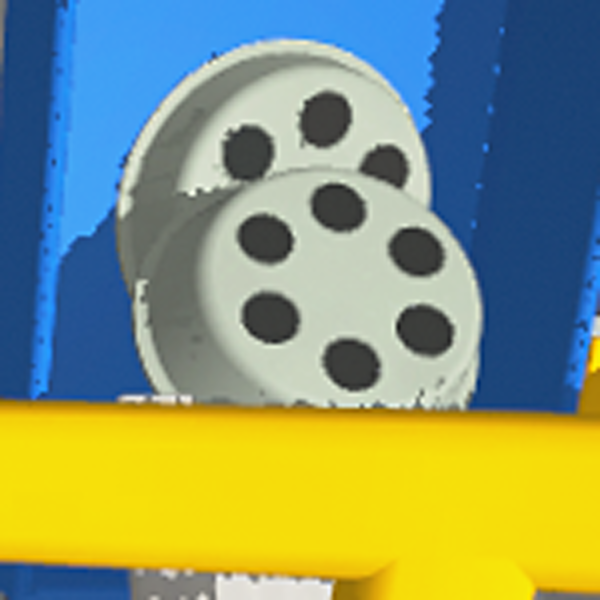

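The wrist view shows the upper cap's six holes and the lower cap's three visible ones. I'll match them to the side view.

Run:
```python
from ray import *
from scipy.optimize import least_squares
w=np.array([(266,239),(338,207),(416,251),(425,330),(352,364),(270,318),(248,152),(326,118),(384,163)])
s=np.array([(277,301),(250,340),(209,335),(193,295),(220,258),(262,262),(285,370),(260,405),(217,403)])
w=(w+.5)/4-.5+[360,26];s=(s+.5)/8-.5+[262,285]
cw,cs=dict(eyes.camera_params("wrist")),eyes.camera_params("side");cw["cam_to_world"]=np.load("wc3.npy")
Q=np.array([st(least_squares(lambda P:np.r_[proj(P,cw)[0]-a,(proj(P,cs)[0]-b)],[.5,.3,.03]).x) for a,b in zip(w,s)])
print(Q.round(4))
U=Q[:6];c=U.mean(0);n=np.linalg.svd(U-c)[2][2];n*=np.sign(n[2]);print("centre",c,"normal",n)
```

```text
[[-0.0127  0.0998  0.04  ]
 [ 0.0013  0.1056  0.0356]
 [ 0.0135  0.0985  0.0406]
 [ 0.0128  0.0856  0.0482]
 [-0.0009  0.0799  0.0517]
 [-0.0136  0.087   0.0469]
 [-0.0074  0.1164  0.0169]
 [ 0.0063  0.1225  0.0173]
 [ 0.0185  0.1151  0.0171]]
centre [7.27910808e-05 9.27350847e-02 4.38217577e-02] normal [-0.00267849  0.5189581   0.85479548]
```

The lower cap lies flat (top at 17 mm). The upper one is tilted 31°, with its centre inside the bin but its rear rim still resting on the chute lip. Holding longer won't change that, so I'll let the lever up and leave the guard.

The manual's scale: shifts go in shares of 0.8 m and turns go in shares of 4 rad. Converting my numbers, -0.19 m / 0.8 = -0.2375, -0.04 m / 0.8 = -0.05.

```bash
python3 nudge.py '0,0,0,0,0,-0.01,0 | 0,0,0,0,0,-0.02,0 | 0,0,0,0,0,-0.03,0 | 0,0,0,0,0,-0.05,0 | 0,0,0,0,0,-0.2375,0 | 0,0,0,0,0,-0.2375,0 | 0,0,0,0,0,-0.2375,0 | 0,0,0,0,0,-0.2375,0 | 0,0,0,0,0,-0.2375,0 | 0,0,0,0,0,-0.2375,0'|egrep 'pos|contact';python3 - <<'E'
from h import *
b=cv2.resize(eyes.camera("side")[285:360,262:337],None,fx=8,fy=8,interpolation=cv2.INTER_LANCZOS4)
a=cv2.imread("pics/p3.png");print("caps moved?",cv2.absdiff(a,b)[200:480,130:340].mean())
im=eyes.camera("side").astype(int);m=(im[...,2]>200)&(im[...,1]<60)&(im[...,0]<60);m[:240]=0;m[290:]=0;m[:,:290]=0;m[:,340:]=0
v,u=np.nonzero(m);print("pad",len(u),u.mean(),v.mean())
o=cv2.imread("pics/side0.png").astype(int);m=(o[...,2]>200)&(o[...,1]<60)&(o[...,0]<60);m[:240]=0;m[290:]=0;m[:,:290]=0;m[:,340:]=0
v,u=np.nonzero(m);print("pad0",len(u),u.mean(),v.mean())
E
python3 go.py 0 0.165 0.33
```

```text
eef_pos: [0.4933, 0.1545, 0.3309]
contact_force: [-1.4, 0.1, -1.0]
caps moved? 6.527176870748299
pad 122 310.38524590163934 263.09016393442624
pad0 128 310.4140625 263.171875
rot [-0.0011 -0.0003  0.0001] shift [ 0.1628  0.1151 -0.0014] now_station [-0.1151  0.0021  0.3287]
```

The lever is back at rest, with the pad where it started. The cap region of the image changed, so I'll check that numerically: hole blobs in the side view, and the wrist view if needed.

Run:
```python
from h import *
b=cv2.resize(eyes.camera("side")[285:360,262:337],None,fx=8,fy=8,interpolation=cv2.INTER_LANCZOS4);a=cv2.imread("pics/p3.png")
cv2.imwrite("pics/p4.png",b)
for im in(a,b):
    g=cv2.cvtColor(im,cv2.COLOR_BGR2GRAY);h=cv2.morphologyEx(g,cv2.MORPH_BLACKHAT,cv2.getStructuringElement(2,(45,45)))
    m=((h>45)).astype(np.uint8);n,_,S,C=cv2.connectedComponentsWithStats(m)
    print([tuple(C[i].round().astype(int).tolist())+(int(S[i,4]),) for i in range(1,n) if 100<S[i,4]<1500 and 130<C[i][0]<340 and 200<C[i][1]<480])
ga,gb=[cv2.cvtColor(x,cv2.COLOR_BGR2GRAY)[200:480,130:340].astype(np.float32) for x in(a,b)]
print(cv2.phaseCorrelate(ga,gb),ga.mean(),gb.mean())
```

```text
[(295, 201, 101), (220, 259, 371), (261, 264, 358), (194, 296, 482), (276, 303, 346), (210, 336, 456), (251, 341, 321), (281, 368, 547), (216, 403, 433), (259, 407, 404)]
[(220, 259, 349), (261, 264, 333), (194, 296, 438), (277, 303, 333), (210, 336, 420), (252, 341, 301), (281, 368, 494), (216, 403, 395), (259, 407, 376)]
((-0.01028306612406027, -0.0009054879905932012), 0.972604352566931) 183.61163 190.024
```

The caps are static; only the shading changed. The upper one still hangs on the lip. I can free it without touching it: ease the bin outward a few millimetres from inside its outer wall so the cap drops in, then push the bin home again.

Converted, 0.16 m / 0.8 = 0.2, 0.115 m / 0.8 = 0.1438.

```bash
python3 nudge.py '0,0,0,0.2,0.1438,0,0 | 0,0,0,0.2,0.1438,0,0 | 0,0,0,0.2,0.1438,0,0 | 0,0,0,0.2,0.1438,0,0 | 0,0,0,0.2,0.1438,0,0 | 0,0,0,0.2,0.1438,0,0 | 0,0,0,0.2,0.1438,0,0 | 0,0,0,0.2,0.1438,0,0' >/dev/null; python3 go.py 0 0.162 0.031
```

```text
rot [-0.0018  0.0003  0.0003] shift [0.0003 0.0008 0.2974] now_station [-2.000e-04  1.618e-01  3.284e-01]
```

Converted, 0.294 m / 0.8 = 0.3675, 0.292 m / 0.8 = 0.365.

```bash
python3 nudge.py '0,0,0,0,0,0.3625,0 | 0,0,0,0,0,0.3625,0 | 0,0,0,0,0,0.3625,0 | 0,0,0,0,0,0.3625,0 | 0,0,0,0,0,0.3625,0 | 0,0,0,0,0,0.3625,0 | 0,0,0,0,0,0.3625,0 | 0,0,0,0,0,0.365,0 | 0,0,0,0,0,0.3675,0 | 0,0,0,0,0,0.3675,0' | egrep 'pos|contact'; python3 go.py 0 0.17 0.031
python3 nudge.py '0,0,0,0.005,0,0,0 | 0,0,0,0.01,0,0,0 | 0,0,0,0.0125,0,0,0 | 0,0,0,0.015,0,0,0 | 0,0,0,0.0175,0,0,0 | 0,0,0,0.02,0,0,0 | 0,0,0,0.0225,0,0,0 | 0,0,0,0.025,0,0,0 | 0,0,0,0.025,0,0,0' | egrep 'pos|contact'; python3 go.py 0 0.182 0.031
```

```text
eef_pos: [0.5076, 0.3507, 0.0374]
contact_force: [-1.2, 0.2, 1.2]
rot [ 0.0018 -0.     -0.0008] shift [ 0.0086 -0.0009  0.0064] now_station [0.0009 0.1614 0.0374]
eef_pos: [0.4971, 0.3685, 0.0369]
contact_force: [2.4, -4.0, 3.0]
rot [0.0025 0.0011 0.0001] shift [-0.     -0.0013  0.0059] now_station [0.0012 0.182  0.0369]
```

```bash
cat > holes.py <<'E'
from h import *
b=cv2.resize(eyes.camera("side")[285:360,262:337],None,fx=8,fy=8,interpolation=cv2.INTER_LANCZOS4)
g=cv2.cvtColor(b,cv2.COLOR_BGR2GRAY);h=cv2.morphologyEx(g,cv2.MORPH_BLACKHAT,cv2.getStructuringElement(2,(45,45)))
n,_,S,C=cv2.connectedComponentsWithStats((h>40).astype(np.uint8))
print([tuple(C[i].round().astype(int).tolist())+(int(S[i,4]),) for i in range(1,n) if 100<S[i,4]<1500 and 130<C[i][0]<400 and 200<C[i][1]<520])
E
python3 nudge.py '0,0,0,-0.0088,0,0,0 | 0,0,0,-0.0088,0,0,0 | 0,0,0,-0.0088,0,-0.1,0 | 0,0,0,-0.0088,0,-0.1,0 | 0,0,0,0.0875,0,-0.1,0 | 0,0,0,0.0875,0,-0.1,0 | 0,0,0,0.0875,0,-0.1,0 | 0,0,0,0.0875,0,-0.1,0' | egrep 'pos|contact'; python3 holes.py; python3 go.py 0 0.25 0.1
```

```text
eef_pos: [0.4584, 0.4289, 0.1156]
contact_force: [0.7, -0.5, 0.3]
[(270, 292, 338), (204, 322, 353), (248, 323, 361), (302, 399, 446), (234, 432, 491), (278, 435, 481)]
rot [-0.0001  0.      0.0014] shift [-0.0025 -0.0001  0.0154] now_station [1.000e-04 2.525e-01 1.154e-01]
```

The upper cap's front holes have shifted and its rear has dropped out of sight below the lip, so it is now in the bin. Next I push the bin home again.

Converted, 0.08 m / 0.8 = 0.1, -0.05 m / 0.8 = -0.0625.

```bash
python3 nudge.py '0,0,0,0,0,0.05,0 | 0,0,0,0,0,0.1,0 | 0,0,0,0,0,0.1,0 | 0,0,0,0,0,0.1,0 | 0,0,0,-0.025,0,0.1,0 | 0,0,0,-0.0375,0,0.1,0 | 0,0,0,-0.0438,0,0.1,0 | 0,0,0,-0.05,0,0.1,0 | 0,0,0,-0.055,0,0.1,0 | 0,0,0,-0.06,0,0.1,0 | 0,0,0,-0.0625,0,0.1,0' | egrep 'pos|contact'; python3 go.py 0 0.196 0.034
python3 nudge.py '0,0,0,-0.0013,0,0,0 | 0,0,0,-0.0038,0,0,0 | 0,0,0,-0.005,0,0,0 | 0,0,0,-0.005,0,0,0'| egrep 'pos|contact'; python3 go.py 0 0.196 0.034; python3 holes.py
```

```text
eef_pos: [0.4859, 0.3859, 0.0363]
contact_force: [-3.2, 6.1, 5.7]
rot [ 0.0016 -0.0019  0.0006] shift [-0.0067 -0.0009  0.0023] now_station [0.0009 0.2027 0.0363]
eef_pos: [0.4879, 0.3827, 0.0363]
contact_force: [-1.4, 5.2, 4.7]
rot [ 0.0016 -0.0017  0.0009] shift [-0.003  -0.0009  0.0023] now_station [0.0009 0.199  0.0363]
[(192, 302, 423), (252, 339, 119), (203, 373, 252), (220, 409, 404)]
```

Converted, -0.004 m / 0.8 = -0.005, -0.003 m / 0.8 = -0.0038.

```bash
python3 nudge.py '0,0,0,-0.0013,0,0,0 | 0,0,0,-0.0038,0,0,0 | 0,0,0,-0.005,0,0,0 | 0,0,0,-0.005,0,0,0'| egrep 'pos|contact'; python3 nudge.py '0,0,0,-0.0013,0,0,0 | 0,0,0,-0.0038,0,0,0 | 0,0,0,-0.005,0,0,0 | 0,0,0,-0.005,0,0,0'| egrep 'pos|contact'; python3 go.py 0 0.196 0.034
```

```text
eef_pos: [0.4891, 0.3804, 0.0362]
contact_force: [-8.9, 13.0, 5.1]
eef_pos: [0.4888, 0.3797, 0.0363]
contact_force: [-28.5, 33.0, 8.6]
rot [ 0.0001 -0.0109  0.0045] shift [ 0.     -0.0001  0.0023] now_station [1.000e-04 1.959e-01 3.630e-02]
```

The bin is home at the same position as before (0.196). I'll retract, rise and check the result.

Converted, -0.2 m / 0.8 = -0.25, 0.08 m / 0.8 = 0.1.

```bash
python3 nudge.py '0,0,0,0.025,0,0,0 | 0,0,0,0.075,0,0,0 | 0,0,0,0.1,0,0,0 | 0,0,0,0.1,0,-0.25,0 | 0,0,0,0.1,0,-0.25,0 | 0,0,0,0.1,0,-0.25,0 | 0,0,0,0.1,0,-0.25,0 | 0,0,0,0.1,0,-0.25,0 | 0,0,0,0.1,0,-0.25,0'| egrep 'clock|pos|contact'; python3 holes.py
python3 - <<'E'
from h import *
from ray import st,ray
im=eyes.camera("side");hs=cv2.cvtColor(im,cv2.COLOR_BGR2HSV)
# bin +y wall: lowest blue pixels along the bin's outer edge vs picture p2 (home, before)
c=eyes.camera_params("side");p2=cv2.resize(cv2.imread("pics/p2.png"),(140,175),interpolation=cv2.INTER_AREA)
for b in(p2,im[220:395,220:360]):
    h=cv2.cvtColor(b,cv2.COLOR_BGR2HSV);m=cv2.inRange(h,(100,140,100),(125,255,255));v,u=np.nonzero(m);k=(u*.5+v*.85).argmax();print(m.sum()//255,(u*.5+v*.85).max().round(1),(u[k],v[k]))
E
```

```text
clock: 16.08
eef_pos: [0.4513, 0.4445, 0.2431]
contact_force: [1.6, 1.5, 0.3]
[(374, 217, 238), (255, 263, 294), (190, 294, 298), (233, 294, 381), (285, 370, 456), (199, 367, 152), (218, 402, 415), (261, 406, 448)]
1156 160.8 (np.int64(75), np.int64(145))
1191 160.6 (np.int64(78), np.int64(143))
```

Bin is home, the lever is at rest, both caps lie in the bin (the upper now below the lip), and the arm is clear.

```bash
python3 -c "
from plant import r, eyes
print(r.hand_in())"
```

```text
the job is handed in; nothing more can be done
None
```

I handed the job in at about 16 s: the bin is home against its stop, both caps are in it and the lever is back up, but the upper cap had caught on the chute lip, so after releasing the lever I eased the bin out about 11 mm from inside its outer wall to drop it in, then pushed the bin home again.

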